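# Level the display base of a model house

### The job

Lay the spirit level along the middle of the plywood deck of the levelling base, running from its hinge to its screw foot, and let go of it. Turn the black wheel of the screw foot so that the bubble stands centred when the sprung deck is pressed right down onto its stop: from above, press on the level with the fingertips with a moderate push (roughly 10 N) and finish like that, still pressing, with the bubble centred and the level lying flat. Leave the other things on the bench where they are.

Things in the scene. Friction and masses are not known exactly. Their poses are not given: they have to be found in the camera images.
- level: Loose aluminium spirit level, 160 x 26 x 40 mm (its x, y, z), 0.2 kg; both ends look alike. Origin at the centre of its underside, x along it; starts lying on the bench on its underside. A green vial 64 mm long with a pale bubble sits in the middle of its top, about 4 mm proud; the rest of the top is flat (press there, 45 to 70 mm from the middle).
- bubble (a joint): Where the bubble stands, as the angle (rad) by which the level's own +x end is higher than its other end: the bubble is 250 mm times this value from the vial's middle, towards the level's +x end if positive. Centred = midway between two black lines 17 mm apart. Settles in about a second.
- base: Fixed levelling base for a model house, about 130 x 310 mm. Origin on the bench under the middle of its deck; its y axis runs from the hinge (y = -120 mm, 44 mm high) to the screw foot (y = +150 mm), x across, z up.
- deck_top (a point): Middle of the top of the plywood deck, a hinged board 120 x 225 x 12 mm, its top 50 mm above the bench when level; x along the hinge, y to the screw foot, z out of the board. It floats on a spring on the screw's collar: left alone (also under the level) its foot end is 0.02 rad above the stop; a push of about 4 N on the half nearer the foot puts it on the stop.
- wheel_grip (a point): Centre of the round black wheel of the screw foot, on its vertical axis: wheel diameter 44 mm, 30 mm tall, this point is at half its height, 76 to 91 mm above the bench. Grip it from above. The wheel is carried by the foot end of the deck and rises with it as it screws out, 4.7 mm per rad (follow it), and leans with the deck.
- foot_wheel (a joint): Wheel angle (rad), 0 to 5, growing counter-clockwise seen from above. Counter-clockwise raises the deck's foot end by 0.0175 rad of deck tilt per rad of wheel (fast thread, 30 mm a turn). Stays where it is left (friction 0.15 N m). The foot end starts too low; about 1.6 to 3.2 rad counter-clockwise are needed.
- deck (a joint): How far the deck floats above its stop on the spring (rad): 0.02 left alone, 0 when pressed right down onto the stop.
- glue: Bystander: white glue bottle, 42 mm diameter, 95 mm tall, origin under its centre.
- pot_a: Bystander: small glass paint jar with a black cap, 40 mm diameter, 42 mm tall, the one near the robot.
- pot_b: Bystander: the same kind of paint jar, the one beyond the base.
- offcut: Bystander: wooden offcut, 75 x 24 x 20 mm, lying between the level's place and the base.
- chimney: Bystander: plaster model chimney, 52 mm square, 94 mm tall.
- brush: Bystander: a brush lying at the far side.
- roof_panel: Bystander: grey model roof panel lying flat, 110 x 72 mm, 14 mm thick.
Not all that is in view belongs to the job. Leave any purple look-alike of the level alone.

How it is judged:
By the outcome, as a careful person would: the job done as asked, in the order asked, and still so for the second after the job is handed in, while the arm keeps its last pose, push and grip.
It also fails if it takes over 72 s, if anything falls off the work surface, if the arm or the gripper's body presses on something with over 40 N, if the wrist force passes 120 N, or if a joint passes its speed limit or range.

### The arm

A 6-joint arm with a two-finger parallel gripper is mounted at the origin on the work surface. World frame = base frame: x ahead of the robot, y to its left, z up, the work surface at z = 0. Lengths are in mm, angles in rad, forces in N, time in s.
With the tool pointing down it reaches from about 275 to 750 mm from the base axis. Payload 10.2 kg.
Tool frame: the origin (TCP) lies on the centre line of the jaws, within the pads' length; the fingertips stand 19 mm ahead of it and the grasp point (between the pads) is the TCP; z points along the fingers, y is the line along which they close (so a half turn about z gives the same grasp; the last joint's range is limited). The gripper opens to 85 mm and grips with 20 to 120 N. Pads are 22 mm wide; open, the fingers measure 114 mm over their backs; the gripper's body (76 mm by 85 mm) begins 54 mm behind the grasp point. The pads swing forward as they close: fully open they stand 13 mm farther back than shut.
Start: joints at [0.991, 0.313, 1.498, -0, 1.331, -0.223], TCP at [183.384, 491.936, 211.594] pointing down, gripper open.
Joint ranges: [-2.94, 2.94], [-0.97, 2.17], [0.19, 2.56], [-1.23, 4.37], [0.02, 3.11], [-2.88, 2.88]. Speed limits (rad/s): [2.39, 2.39, 3.01, 3.14, 3.14, 3.14].

### API

Orientations are given as a unit quaternion [w, x, y, z].
In Python, from rig import sense, capture, finish_job, regions_of, mark_of gives the robot as it stands.
- The arm moves only by the tool jog_arm, never from a script. Its argument "series" is text: rows parted by semicolons, each of 7 numbers parted by spaces: the shift along the tool's x, y, z in units of 0.4 m (1.0 is 0.4 m), then the turn, a rotation vector about the tool's x, y, z in units of pi/2 rad (1.0 is pi/2 rad), then the opening, from -1 (shut) to 1 (fully open). A call has 1 to 20 rows; each row is the pose to reach, as a shift and turn from the pose commanded when the call began, along the tool's axes at that moment; what a row does not reach only later rows make up. A row lasts 1/8 s, in which the tool goes at most 62.5 mm and 10.7 degrees, less where a joint would pass 70% of its speed; a pose out of reach is approached as far as the arm can. A call with a number of a shift or a turn outside -1 to 1 is refused whole. A call with a gripper value outside its range is refused whole. The fingers move at their own pace and stop on an object; "grip_force" is the grip in N (left out, the last holds). Time passes only in rows, so rows that repeat a pose let the fingers close. It gives the time, the measured TCP pose, the force, the opening and the grip force at its end, in the units of the state.
- sense(): the state, without advancing time (a new reading comes with each control period).
- capture(name): name is "side" or "top" or "wrist"; returns a dict with "img" (400x640x3 uint8, red, green, blue), "intrinsics" (3x3 intrinsics, pixels), "R" (3x3) and "t" (3): a world point X has camera coordinates R X + t. Camera axes: x right, y down, z forward; pixel columns grow to the right and rows downward; lengths in mm; the calibration is good to about 2 mm. A picture is of the moment at which its call begins. There is no depth.
- finish_job(): hands the job in; it is judged then, once.
Trained networks look in a picture, given as the dict that the camera call returned (one of the last four; its "shot" number tells which), for a name from the list of things; names that differ only in an ending like _2 or _b are one class to them, and where a whole thing is asked for, a point or a joint stands for the part that bears it (a point fixed in the world has none). Each returns a list of dicts, best first, with "confidence" (0 to 1); they miss things now and then, are a little off and sometimes report something else, mostly with a low value. They report only what shows in the picture. A call takes as long as a camera call. They do not tell look-alikes from the thing itself.
- regions_of(label, picture): "region" (400x640 bool, what is visible of it) and "point" ([row, column] in pixels, amid what is visible of it).
- mark_of(label, picture): "point" ([row, column] in pixels: a listed point, or the origin of a listed thing).
The state is a dict: "time_s": time; "joints": joint angles; "dq": joint speeds; "tau": joint torques, N m; "eef_pos": TCP position; "ee_rot": TCP orientation; "force": force on the tool from outside, world axes, zero at the start; "wrist_torque": the same for the moment, N m; "grip_width": opening from 0.0 (shut) to 1.0 (fully open); "grip_force": force on a finger pad.
Only numpy, scipy, OpenCV 4.12 (cv2) and the standard library are available. Lean on these libraries where they do the work, as an engineer would, in place of code of your own. Each camera call takes 0.05 s, during which the arm holds its last target. There are 200 camera calls.

## Working session

There is one attempt and no reset: what is moved stays moved. The work goes in short steps, Python scripts to look and compute and a tool call to move; the robot and the scene stay as the last step left them, time stands still between calls to the robot, and variables do not carry over. Pictures are saved under pics/ and viewed, at most 10 in all, crops included, and the job is handed in when it is done.

Besides the shell and the picture viewer there is one more tool, called after "Emit:" in YAML: its name, and indented under it one key for each argument. jog_arm: Moves the arm, as the interface text tells. Shifts and turns lie within -1 to 1; 1 stands for 0.4 m of shift or pi/2 rad of turn. Its arguments: {"type":"object","properties":{"series":{"type":"string"},"grip_force":{"type":"number"}},"required":["series"]}

```bash
mkdir -p pics
cat > h.py <<'E'
import numpy as np, cv2
from rig import sense, capture, finish_job, regions_of, mark_of
def save(n,img): cv2.imwrite('pics/'+n,cv2.cvtColor(img,cv2.COLOR_RGB2BGR))
def ray(c,p):
    K=np.array(c['intrinsics']);R=np.array(c['R']);t=np.array(c['t'])
    d=R.T@np.linalg.solve(K,[p[1],p[0],1.]);return -R.T@t,d
def at(c,p,z):
    o,d=ray(c,p);return o+d*(z-o[2])/d[2]
def proj(c,X):
    v=np.array(c['intrinsics'])@(np.array(c['R'])@X+np.array(c['t']));return v[[1,0]]/v[2]
def R_of(q):
    from scipy.spatial.transform import Rotation as r
    return r.from_quat([q[1],q[2],q[3],q[0]]).as_matrix()
E
python3 - <<'E'
from h import *
s=sense();print(s['eef_pos'],s['ee_rot'],R_of(s['ee_rot']).round(3).tolist(),s['grip_width'])
np.set_printoptions(precision=1,suppress=True)
for n in ['top','side']:
    c=capture(n);save(n+'0.png',c['img'])
    print(n,'cam at',-np.array(c['R']).T@c['t'])
    for l,z in [('level',40),('base',0),('deck_top',48),('wheel_grip',78),('glue',0),('offcut',0),('pot_a',0),('chimney',0)]:
        for m in mark_of(l,c)[:3]: print(l,'mark',m['confidence'],np.array(m['point']),at(c,m['point'],z if l!='level' else 0))
        if l in('level',):
            for m in regions_of(l,c)[:3]:
                r=m['region'].astype(np.uint8);print(' reg',m['confidence'],r.sum(),cv2.minAreaRect(cv2.findNonZero(r)))
E
```

```text
[183.20955441 491.68717376 211.01969886] [-2.60705703e-04  1.77447499e-01  9.84130046e-01 -6.08114336e-04] [[-0.937, 0.349, -0.001], [0.349, 0.937, -0.001], [0.0, -0.001, -1.0]] 1.0016743719368268
top cam at [ 267.   -52.2 1242.2]
level mark 0.88 [181.6 384.8] [ 552. -291.    0.]
 reg 0.76 679 ((388.2413635253906, 181.8965606689453), (58.037445068359375, 12.86803150177002), 66.80140686035156)
 reg 0.57 515 ((402.0620422363281, 253.29563903808594), (10.508599281311035, 57.66914367675781), 70.01689147949219)
 reg 0.44 173 ((289.5, 126.5), (15.0, 13.0), 90.0)
base mark 0.69 [200.  261.3] [530.2  67.3   0. ]
deck_top mark 0.77 [194.6 258.5] [535.8  69.3  48. ]
wheel_grip mark 0.8 [189.6 199. ] [557.3 225.   78. ]
glue mark 0.62 [139.3 225.7] [721.7 159.5   0. ]
offcut mark 0.75 [202.5 324.9] [ 506.5 -113.1    0. ]
pot_a mark 0.58 [250.5 323.2] [371.1 -95.2   0. ]
pot_a mark 0.44 [127.7 287.5] [741.1 -24.7   0. ]
chimney mark 0.71 [136.4 174.4] [744.4 309.8   0. ]
chimney mark 0.48 [253.2 322.9] [363.7 -93.6   0. ]
side cam at [ 270.2 -694.3  602.2]
level mark 0.92 [261.6 379.9] [ 540.3 -287.     0. ]
level mark 0.59 [299.3 282.2] [ 339.1 -296.6    0. ]
 reg 0.9 2004 ((286.4024353027344, 296.8780822753906), (93.39191436767578, 24.20693588256836), 51.34019470214844)
 reg 0.6 1762 ((384.6495361328125, 255.72061157226562), (23.52656364440918, 85.67484283447266), 55.86406326293945)
 reg 0.22 314 ((300.0, 107.0), (26.0, 18.0), 90.0)
base mark 0.61 [157.9 310.4] [532.   82.4   0. ]
deck_top mark 0.65 [144.3 306.7] [522.2  77.3  48. ]
wheel_grip mark 0.62 [104.7 302.4] [561.3 216.9  78. ]
glue mark 0.56 [126.3 365.5] [730.3 164.4   0. ]
offcut mark 0.75 [208.9 330.4] [ 507.5 -113.5    0. ]
pot_a mark 0.66 [217.5 266. ] [367.5 -85.    0. ]
pot_a mark 0.65 [163.1 401.1] [736.9 -26.7   0. ]
chimney mark 0.7 [102.5 350.4] [747.9 307.3   0. ]
chimney mark 0.67 [308.  458.3] [ 619.1 -430.     0. ]
```

View pics/top0.png

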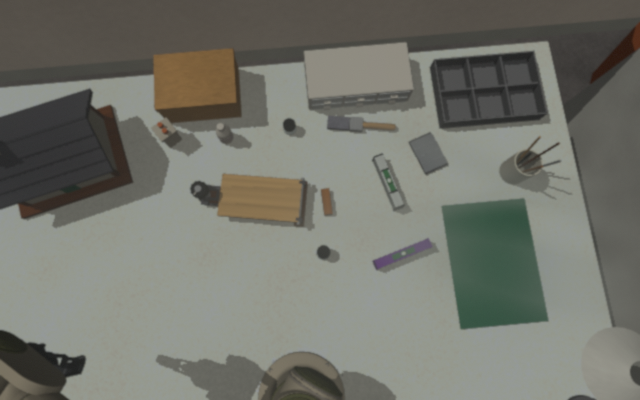

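View pics/side0.png

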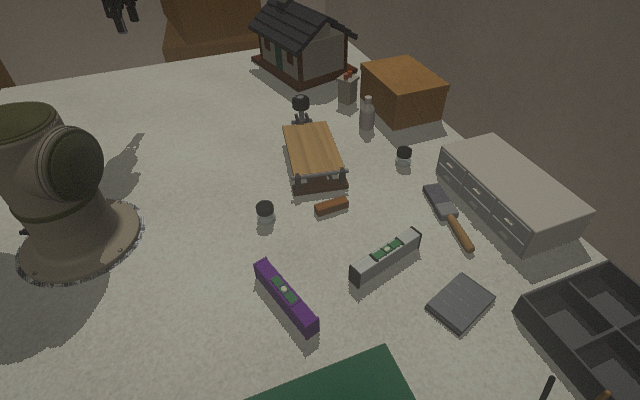

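```bash
cat >> h.py <<'E'
from scipy.spatial.transform import Rotation as Ro
def mv(pos,yaw,tilt=None):
    "numbers for a move from the present pose to world pos, tool down with tool x at yaw (deg)"
    s=sense();R=R_of(s['ee_rot']);y=np.radians(yaw)
    T=np.array([[np.cos(y),np.sin(y),0],[np.sin(y),-np.cos(y),0],[0,0,-1]])
    d=R.T@(np.array(pos)-s['eef_pos'])/400; w=Ro.from_matrix(R.T@T).as_rotvec()/(np.pi/2)
    print('mv',d.round(4),w.round(4),'yaw now',np.degrees(np.arctan2(R[1,0],R[0,0])).round(2),np.round(s['eef_pos'],1))
E
python3 - <<'E'
from h import *
mv([365,100,230],92)
E
```

```text
mv [-0.7677 -0.7596 -0.046 ] [0.     0.     0.7507] yaw now 159.56 [183.4 492.  211.6]
```

Emit:
jog_arm:
  series: "-0.767 -0.756 -0.05 0 0 0.753 1;-0.767 -0.756 -0.05 0 0 0.753 1;-0.767 -0.756 -0.05 0 0 0.753 1;-0.767 -0.756 -0.05 0 0 0.753 1;-0.767 -0.756 -0.05 0 0 0.753 1;-0.767 -0.756 -0.05 0 0 0.753 1;-0.767 -0.756 -0.05 0 0 0.753 1;-0.767 -0.756 -0.05 0 0 0.753 1"

```text
time_s: 2.0
eef_pos: [366.5, 98.6, 231.8]
ee_rot: [0.0, 0.698, 0.716, 0.0]
force: [-0.4, -0.6, 0.5]
grip_width: 1.001
grip_force: 0.0
```

Run:
```python
from h import *
mv([547,-289,260],24)
```

```text
mv [-0.9798  0.4274 -0.07  ] [5.00e-04 0.00e+00 7.49e-01] yaw now 91.41 [366.5  98.6 231.8]
```

Emit:
jog_arm:
  series: "-0.98 0.427 -0.07 0 0 0.749 1;-0.98 0.427 -0.07 0 0 0.749 1;-0.98 0.427 -0.07 0 0 0.749 1;-0.98 0.427 -0.07 0 0 0.749 1;-0.98 0.427 -0.07 0 0 0.749 1;-0.98 0.427 -0.07 0 0 0.749 1;-0.98 0.427 -0.07 0 0 0.749 1;-0.98 0.427 -0.07 0 0 0.749 1;-0.98 0.427 -0.07 0 0 0.749 1"

```text
time_s: 3.12
eef_pos: [548.4, -283.7, 259.4]
ee_rot: [-0.0, 0.977, 0.212, -0.0]
force: [-0.2, -0.6, 0.6]
grip_width: 1.002
grip_force: 0.0
```

Run:
```python
from h import *
np.set_printoptions(precision=1,suppress=True)
c=capture('wrist');save('w1.png',c['img']);s=sense()
print(s['joints'],-np.array(c['R']).T@c['t'],np.array(c['R']))
for m in mark_of('level',c)[:2]: print(m['confidence'],np.array(m['point']),at(c,m['point'],0))
for m in regions_of('level',c)[:2]:
    r=m['region'].astype(np.uint8);b=cv2.minAreaRect(cv2.findNonZero(r));print(m['confidence'],r.sum(),b,[at(c,p[::-1],40) for p in cv2.boxPoints(b)])
```

```text
[-0.7  0.5  1.1  0.   1.5  0.5] [ 623.4 -250.5  420.5] [[ 0.4 -0.9 -0. ]
 [-0.9 -0.4  0.3]
 [-0.3 -0.1 -0.9]]
0.94 [276.8 287.5] [ 343.6 -305.7    0. ]
0.63 [167.7 330.5] [ 551.3 -292.9    0. ]
0.91 2345 ((289.4569091796875, 284.20654296875), (92.27241516113281, 27.815452575683594), 6.581944942474365) [array([ 311.7, -244.4,   40. ]), array([ 362.4, -232.1,   40. ]), array([ 404.8, -371.2,   40. ]), array([ 354.9, -389. ,   40. ])]
0.62 2065 ((331.7162170410156, 172.20269775390625), (19.563478469848633, 112.94210815429688), 9.462321281433105) [array([ 466.9, -302. ,   40. ]), array([ 622.2, -260.5,   40. ]), array([ 629.1, -285.3,   40. ]), array([ 474.1, -330.5,   40. ])]
```

View pics/w1.png

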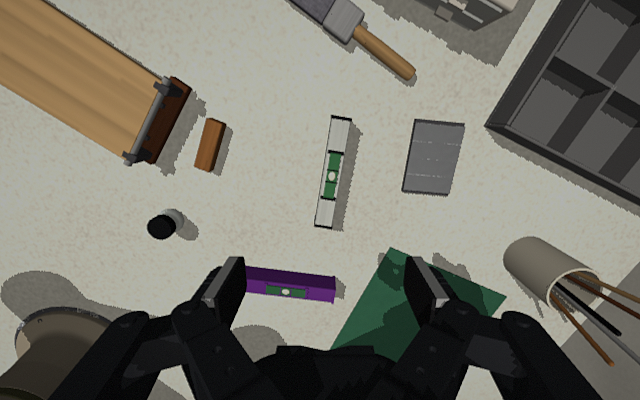

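```bash
cat >> h.py <<'E'
from scipy.optimize import minimize
def boxfit(c,reg,dims,x0,z0=0):
    "x,y,yaw(deg) of an upright box whose silhouette matches the region"
    B=np.array([[i*dims[0]/2,j*dims[1]/2,z0+k*dims[2]] for i in(-1,1) for j in(-1,1) for k in(0,1)])
    ys,xs=np.nonzero(reg);r=cv2.GaussianBlur(reg.astype(np.float32),(0,0),.7)
    def cost(v):
        a=np.radians(v[2]);M=np.array([[np.cos(a),-np.sin(a),0],[np.sin(a),np.cos(a),0],[0,0,1]])
        P=np.array([proj(c,M@b+[v[0],v[1],0])[::-1] for b in B])
        m=np.zeros(reg.shape,np.uint8);h=cv2.convexHull(P.astype(np.float32))
        cv2.fillConvexPoly(m,np.round(h*256).astype(np.int32),255,cv2.LINE_AA,8)
        return np.abs(m/255.-r).sum()/len(xs)
    f=minimize(cost,x0,method='Nelder-Mead',options=dict(initial_simplex=[np.array(x0,float)+d for d in ([0,0,0],[8,0,0],[0,8,0],[0,0,6])]))
    return f.x.round(2),round(f.fun,3)
def levelfit(c,x0,dims=(160,26,40)):
    best=None
    for m in regions_of('level',c):
        p=at(c,m['point'],20)
        if np.hypot(*(p[:2]-x0[:2]))<60: return boxfit(c,m['region'],dims,x0)
E
python3 - <<'E'
from h import *
for n in ('wrist','top','side'):
    c=capture(n);print(n,levelfit(c,[548,-292,16]))
    if n!='top':
        for l,z in [('deck_top',48),('wheel_grip',78),('base',0)]: print(l,[(m['confidence'],at(c,m['point'],z).round(1)) for m in mark_of(l,c)[:1]])
E
```

```text
wrist (array([ 547.73, -294.51,   15.55]), np.float64(0.099))
deck_top [(0.91, array([534.1,  73.9,  48. ]))]
wheel_grip []
base [(0.77, array([533.2,  69. ,   0. ]))]
top None
side (array([ 547.82, -291.94,   15.8 ]), np.float64(0.094))
deck_top [(0.7, array([524.3,  85.4,  48. ]))]
wheel_grip [(0.79, array([557. , 212.8,  78. ]))]
base [(0.64, array([746.2, 320.5,   0. ]))]
```

Run:
```python
from h import *
mv([547.7,-293.3,30],15.6)
```

```text
mv [-0.0095  0.0182  0.5739] [-0.      0.      0.0975] yaw now 24.37 [ 548.2 -285.1  259.6]
```

Emit:
jog_arm:
  series: "-0.0095 0.018 0.2 0 0 0.0975 1;-0.0095 0.018 0.35 0 0 0.0975 1;-0.0095 0.018 0.45 0 0 0.0975 1;-0.0095 0.018 0.53 0 0 0.0975 1;-0.0095 0.018 0.574 0 0 0.0975 1;-0.0095 0.018 0.574 0 0 0.0975 1;-0.0095 0.018 0.574 0 0 0.0975 -1;-0.0095 0.018 0.574 0 0 0.0975 -1;-0.0095 0.018 0.574 0 0 0.0975 -1;-0.0095 0.018 0.574 0 0 0.0975 -1;-0.0095 0.018 0.574 0 0 0.0975 -1;-0.0095 0.018 0.574 0 0 0.0975 -1"
  grip_force: 35

```text
time_s: 5.38
eef_pos: [547.7, -293.2, 30.0]
ee_rot: [-0.0, 0.991, 0.136, -0.0]
force: [0.9, -0.0, -0.1]
grip_width: -0.005
grip_force: 0.0
```

Emit:
jog_arm:
  series: "0 0 -0.1 0 0 0 -1;0 0 -0.22 0 0 0 -1;0 0 -0.35 0 0 0 -1;0 0 -0.45 0 0 0 -1;0 0 -0.45 0 0 0 -1;0 0 -0.45 0 0 0 -1"

```text
time_s: 6.12
eef_pos: [547.4, -293.0, 209.0]
ee_rot: [-0.001, 0.991, 0.136, -0.001]
force: [0.7, -0.1, -0.1]
grip_width: 0.0
grip_force: 0.0
```

Run:
```python
from h import *
mv([480,0,215],95)
```

```text
mv [ 0.0347 -0.7507 -0.0141] [-1.100e-03 -1.000e-04 -8.822e-01] yaw now 15.6 [ 547.4 -293.   209. ]
```

Run:
```python
from h import *
c=capture('wrist');save('w2.png',c['img']);print(levelfit(c,[548,-292,16]))
c=capture('side');print(levelfit(c,[548,-292,16]))
s=c['img'][200:340,280:480];w=cv2.resize(s,None,fx=3,fy=3)
save('w2.png',w)
```

```text
(array([ 548.25, -294.83,   15.7 ]), np.float64(0.113))
(array([ 549.14, -292.03,   16.04]), np.float64(0.14))
```

View pics/w2.png

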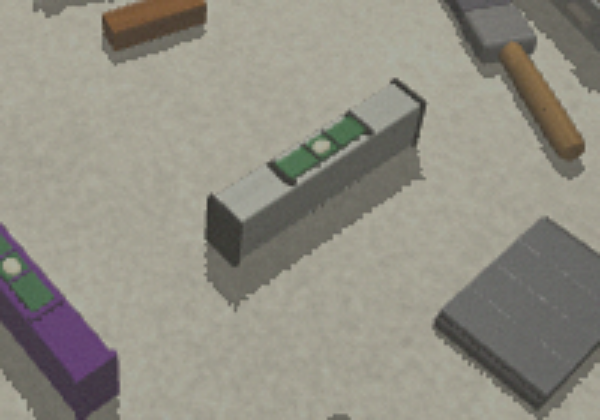

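Run:
```python
from h import *
s=sense();p=s['eef_pos'];print(p,s['joints'],s['grip_width'])
a=[]
for n in ('side','wrist'):
    c=capture(n);im=c['img'].copy()
    for z in (0,19): 
        q=proj(c,p-[0,0,z]);cv2.drawMarker(im,(int(q[1]),int(q[0])),(255,0,0) if z else (0,0,255),0,12,1)
    a.append(im[:,120:520])
save('w3.png',np.hstack(a))
```

```text
[ 547.42792837 -292.996217    208.8648626 ] [-6.79846070e-01  5.32104068e-01  1.18273167e+00 -3.25430185e-06
  1.42873299e+00  6.18648787e-01] -0.001896482268714487
```

View pics/w3.png

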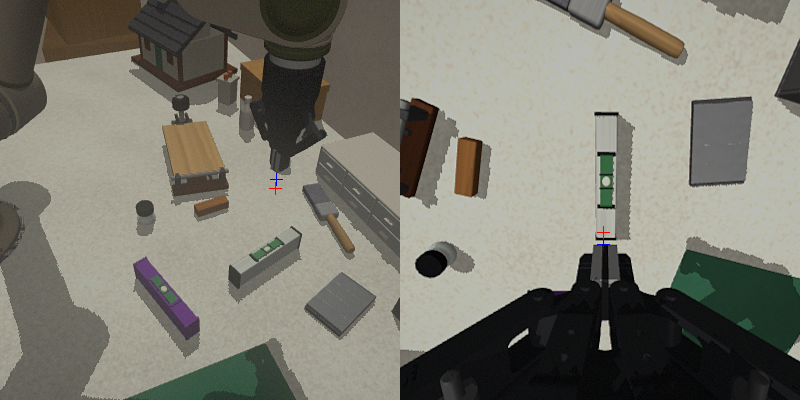

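Emit:
jog_arm:
  series: "0.14 0 0.12 0 0 0 -1;0.14 0 0.25 0 0 0 -1;0.14 0 0.36 0 0 0 -1;0.14 0 0.42 0 0 0 -1;0.14 0 0.435 0 0 0 -1;0.14 0 0.435 0 0 0 -1"

```text
time_s: 7.18
eef_pos: [601.9, -278.3, 36.6]
ee_rot: [0.0, 0.991, 0.136, 0.0]
force: [-0.2, 0.6, 0.6]
grip_width: -0.004
grip_force: 0.0
```

Emit:
jog_arm:
  series: "0 0 0.004 0 0 0 -1;0 0 0.008 0 0 0 -1;0 0 0.012 0 0 0 -1;0 0 0.016 0 0 0 -1"

```text
time_s: 7.68
eef_pos: [601.7, -278.2, 29.6]
ee_rot: [0.0, 0.991, 0.136, 0.0]
force: [0.1, 0.3, 0.2]
grip_width: 0.001
grip_force: 0.0
```

Emit:
jog_arm:
  series: "0 0 0.004 0 0 0 -1;0 0 0.008 0 0 0 -1;0 0 0.012 0 0 0 -1"

```text
time_s: 8.05
eef_pos: [601.6, -278.1, 24.7]
ee_rot: [-0.0, 0.991, 0.136, -0.0]
force: [-0.0, 0.2, 0.5]
grip_width: 0.001
grip_force: 0.0
```

Run:
```python
from h import *
c=capture('side');p=sense()['eef_pos'];print(p,proj(c,p),proj(c,p+[0,0,40]),proj(c,np.array([p[0],p[1],40])))
im=c['img'][170:300,320:480].copy();save('w4.png',cv2.resize(im,None,fx=4,fy=4,interpolation=cv2.INTER_NEAREST))
```

```text
[ 601.52450721 -278.03253609   24.42617274] [241.0035126  406.67866101] [226.90894119 409.43743012] [235.63605669 407.72924787]
```

View pics/w4.png

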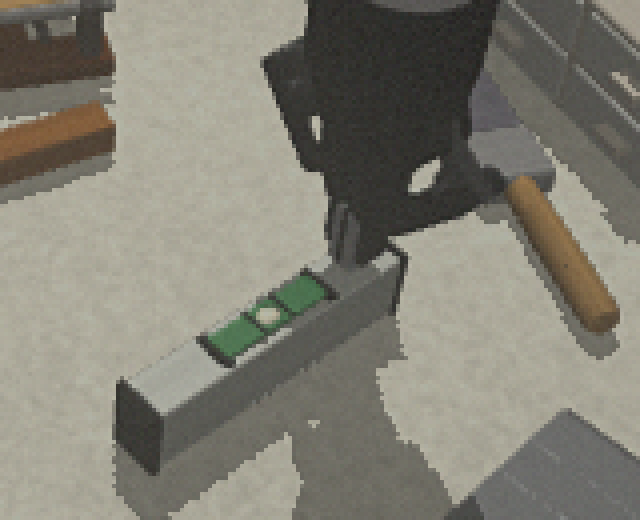

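Emit:
jog_arm:
  series: "0 0 0.0025 0 0 0 -1;0 0 0.005 0 0 0 -1"

```text
time_s: 8.35
eef_pos: [601.7, -278.1, 22.8]
ee_rot: [0.0, 0.991, 0.136, 0.0]
force: [-0.2, 0.1, 0.1]
grip_width: -0.003
grip_force: 0.0
```

Emit:
jog_arm:
  series: "0 0 0.0025 0 0 0 -1;0 0 0.005 0 0 0 -1"

```text
time_s: 8.6
eef_pos: [601.6, -278.1, 20.8]
ee_rot: [0.0, 0.991, 0.136, 0.0]
force: [0.1, 0.2, -0.1]
grip_width: -0.001
grip_force: 0.0
```

Emit:
jog_arm:
  series: "0 0 0.0025 0 0 0 -1;0 0 0.005 0 0 0 -1"

```text
time_s: 8.85
eef_pos: [601.8, -278.3, 20.3]
ee_rot: [0.0, 0.991, 0.136, 0.0]
force: [-6.4, 3.1, 15.1]
grip_width: 0.001
grip_force: 7.9
```

Emit:
jog_arm:
  series: "0 0 0.0025 0 0 0 -1;0 0 0.005 0 0 0 -1"

```text
time_s: 9.1
eef_pos: [601.9, -278.5, 20.3]
ee_rot: [0.001, 0.991, 0.136, 0.0]
force: [-10.5, 5.9, 29.1]
grip_width: -0.003
grip_force: 14.3
```

Run:
```python
from h import *
c=capture('side');s=sense();p=s['eef_pos'];print(p,s['force'],proj(c,p),levelfit(c,[548,-292,16]))
im=c['img'][200:260,370:450].copy();save('w5.png',cv2.resize(im,None,fx=7,fy=7,interpolation=cv2.INTER_NEAREST))
# dark/grey finger columns
```

```text
[ 601.90836946 -278.50968179   20.34130496] [-9.02452952  5.30576652 24.6506022 ] [242.50055925 406.70283072] (array([ 548.14, -291.76,   16.05]), np.float64(0.176))
```

Emit:
jog_arm:
  series: "0 0 -0.05 0 0 0 -1;0 0 -0.16 0 0 0 1;-0.14 0 -0.2 0 0 0 1;-0.14 0 -0.2 0 0 0 1;-0.14 0 -0.2 0 0 0 1;-0.14 0 -0.2 0 0 0 1;-0.14 0 -0.2 0 0 0 1"

```text
time_s: 10.07
eef_pos: [548.2, -292.8, 96.3]
ee_rot: [-0.0, 0.991, 0.136, -0.0]
force: [0.8, -0.3, 0.6]
grip_width: 0.998
grip_force: 0.0
```

Run:
```python
from h import *
c=capture('wrist');print(levelfit(c,[548,-292,16]))
mv([548,-293,-9],15.8);print(sense()['force'])
```

```text
(array([ 547.64, -294.79,   15.16]), np.float64(0.092))
mv [1.000e-04 2.000e-04 2.636e-01] [-0.0002  0.0001 -0.0019] yaw now 15.63 [ 548.  -292.9   96.4]
[ 0.85351516  0.40325093 -0.94949309]
```

Emit:
jog_arm:
  series: "0 0.002 0.1 0 0 0 1;0 0.002 0.18 0 0 0 1;0 0.002 0.24 0 0 0 1;0 0.002 0.263 0 0 0 1;0 0.002 0.263 0 0 0 1;0 0.002 0.263 0 0 0 -1;0 0.002 0.263 0 0 0 -1;0 0.002 0.263 0 0 0 -1;0 0.002 0.263 0 0 0 -1;0 0.002 0.263 0 0 0 -1;0 0.002 0.263 0 0 0 -1"
  grip_force: 40

```text
time_s: 11.55
eef_pos: [548.2, -294.2, -7.9]
ee_rot: [0.0, 0.991, 0.136, 0.0]
force: [-1.1, -0.3, 5.4]
grip_width: 0.296
grip_force: 41.8
```

Emit:
jog_arm:
  series: "0 0 -0.04 0 0 0 -1;0 0 -0.12 0 0 0 -1;0 0 -0.25 0 0 0 -1;0 0 -0.38 0 0 0 -1;0 0 -0.5 0 0 0 -1;0 0 -0.5 0 0 0 -1"

```text
time_s: 12.3
eef_pos: [548.9, -294.6, 196.0]
ee_rot: [0.003, 0.991, 0.136, 0.003]
force: [-0.1, 0.5, -3.2]
grip_width: 0.296
grip_force: 40.9
```

Run:
```python
from h import *
mv([470,-10,195],97)
```

```text
mv [ 0.0015 -0.7384 -0.0019] [ 5.000e-03  4.000e-04 -9.043e-01] yaw now 15.61 [ 548.9 -294.6  196. ]
```

Emit:
jog_arm:
  series: "0 -0.35 -0.01 0 0 -0.45 -1;-0.26 -0.84 -0.01 0 0 -0.904 -1;-0.26 -0.84 -0.01 0 0 -0.904 -1;-0.26 -0.84 -0.01 0 0 -0.904 -1;-0.26 -0.84 -0.01 0 0 -0.904 -1;-0.26 -0.84 -0.01 0 0 -0.904 -1;-0.26 -0.84 -0.01 0 0 -0.904 -1;-0.26 -0.84 -0.01 0 0 -0.904 -1;-0.26 -0.84 -0.01 0 0 -0.904 -1;-0.26 -0.84 -0.01 0 0 -0.904 -1"

```text
time_s: 13.55
eef_pos: [357.0, 1.8, 195.1]
ee_rot: [-0.001, 0.664, 0.748, -0.0]
force: [-0.8, 0.0, -2.9]
grip_width: 0.302
grip_force: 41.3
```

Run:
```python
from h import *
c=capture('wrist');save('w6.png',c['img'])
for l,z in [('deck_top',48),('wheel_grip',78),('base',0)]: print(l,[(m['confidence'],np.round(m['point'],1),at(c,m['point'],z).round(1)) for m in mark_of(l,c)[:2]])
for m in regions_of('deck_top',c)[:2]: 
    r=m['region'].astype(np.uint8);b=cv2.minAreaRect(cv2.findNonZero(r));print(m['confidence'],r.sum(),b,[at(c,p[::-1],48).round(1) for p in cv2.boxPoints(b)])
for m in regions_of('foot_wheel',c)[:2]: print('wheel',m['confidence'],m['region'].sum(),m['point'],at(c,m['point'],90))
print(sense()['eef_pos'],sense()['joints'])
```

```text
deck_top [(0.75, array([138.1, 489.7]), array([529.9,  75.5,  48. ])), (0.72, array([134.8, 469.1]), array([506.6,  76.2,  48. ]))]
wheel_grip []
base [(0.56, array([136. , 469.4]), array([532.1,  73.9,   0. ]))]
0.74 23986 ((500.4053649902344, 115.60243225097656), (115.06790161132812, 271.2944641113281), 24.304550170898438) [array([442. , -26.1,  48. ]), array([496. , 224.5,  48. ]), array([607.8, 200.4,  48. ]), array([586.6, -73.4,  48. ])]
[357.33683791   1.67193576 195.52143492] [-3.26817384e-01 -5.45856854e-02  1.96454264e+00 -2.07043207e-06
  1.23181524e+00 -4.47771577e-01]
```

View pics/w6.png

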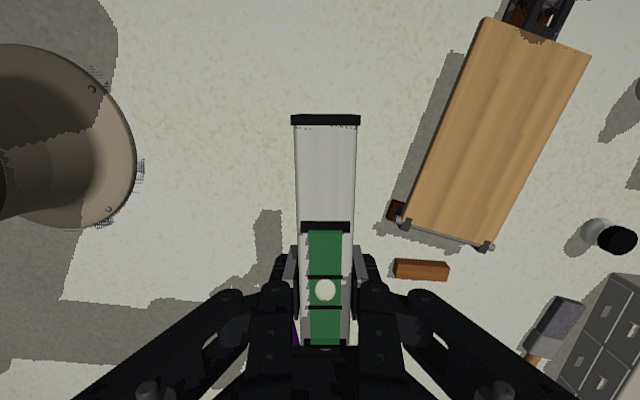

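```bash
cat >> h.py <<'E'
def deckquad(c):
    hsv=cv2.cvtColor(c['img'],cv2.COLOR_RGB2HSV);m=((hsv[...,0]>8)&(hsv[...,0]<24)&(hsv[...,1]>75)&(hsv[...,2]>90)).astype(np.uint8)
    m=cv2.morphologyEx(m,cv2.MORPH_OPEN,np.ones((5,5)))
    n,l,st,_=cv2.connectedComponentsWithStats(m);i=1+st[1:,4].argmax()
    k=max(cv2.findContours((l==i).astype(np.uint8),0,1)[0],key=cv2.contourArea)
    q=cv2.approxPolyN(k,4,ensure_convex=True).reshape(-1,2);return st[i,4],q,np.array([at(c,p[::-1],z)[:2] for p in q for z in (48,)])
E
python3 - <<'E'
from h import *
for n in ('wrist','top'):
    c=capture(n);a,q,W=deckquad(c);print(n,a,q.tolist(),W.round(1).tolist(),'centre',W.mean(0).round(1),[np.hypot(*(W[i]-W[i-1])).round(1) for i in range(4)],[np.degrees(np.arctan2(*(W[i]-W[i-1])[::-1])).round(1) for i in range(4)])
E
```

```text
wrist 22166 [[591, 55], [489, 247], [400, 221], [485, 15]] [[605.9, 166.6], [570.6, -52.9], [453.5, -32.1], [490.4, 187.0]] centre [530.1  67.1] [np.float64(117.3), np.float64(222.3), np.float64(119.0), np.float64(222.2)] [np.float64(-10.1), np.float64(-99.1), np.float64(169.9), np.float64(80.4)]
top 4479 [[236, 102], [155, 110], [152, 54], [233, 47]] [[814.4, 116.0], [811.0, 349.3], [988.9, 355.1], [989.8, 115.2]] centre [901.  233.9] [np.float64(175.3), np.float64(233.3), np.float64(178.0), np.float64(239.9)] [np.float64(179.7), np.float64(90.8), np.float64(1.9), np.float64(-89.8)]
```

Run:
```python
from h import *
mv([530.1,67.3,90],80.3);mv([530.1,67.3,44],80.3)
```

```text
mv [0.1106 0.4485 0.2639] [-0.    -0.     0.185] yaw now 96.95 [357.4   1.7 195.6]
mv [0.1106 0.4485 0.3789] [-0.    -0.     0.185] yaw now 96.95 [357.4   1.7 195.6]
```

Emit:
jog_arm:
  series: "0.1106 0.4485 0 0 0 0.185 -1;0.1106 0.4485 0 0 0 0.185 -1;0.1106 0.4485 0.1 0 0 0.185 -1;0.1106 0.4485 0.2 0 0 0.185 -1;0.1106 0.4485 0.28 0 0 0.185 -1;0.1106 0.4485 0.33 0 0 0.185 -1;0.1106 0.4485 0.36 0 0 0.185 -1;0.1106 0.4485 0.374 0 0 0.185 -1;0.1106 0.4485 0.374 0 0 0.185 -1;0.1106 0.4485 0.374 0 0 0.185 -1"

```text
time_s: 15.2
eef_pos: [530.5, 67.3, 46.7]
ee_rot: [0.001, 0.764, 0.645, 0.0]
force: [-0.3, 0.1, -2.1]
grip_width: 0.299
grip_force: 41.5
```

Emit:
jog_arm:
  series: "0 0 0.004 0 0 0 -1;0 0 0.008 0 0 0 -1"

```text
time_s: 15.45
eef_pos: [530.2, 67.3, 42.9]
ee_rot: [0.0, 0.764, 0.645, 0.0]
force: [0.3, 0.3, -2.7]
grip_width: 0.296
grip_force: 41.5
```

Emit:
jog_arm:
  series: "0 0 0.003 0 0 0 -1;0 0 0.006 0 0 0 -1"

```text
time_s: 15.7
eef_pos: [530.2, 67.5, 40.6]
ee_rot: [0.0, 0.764, 0.645, 0.0]
force: [-1.4, 2.4, 4.9]
grip_width: 0.3
grip_force: 42.6
```

Run:
```python
from h import *
c=capture('side');print(sense()['force'])
a=c['img'][60:230,230:400]
c=capture('wrist');b=c['img'][60:400,150:490]
save('w7.png',np.hstack([cv2.resize(a,(390,390)),cv2.resize(b,(390,390))]))
```

```text
[-1.58092763  0.86097845  3.53957807]
```

View pics/w7.png

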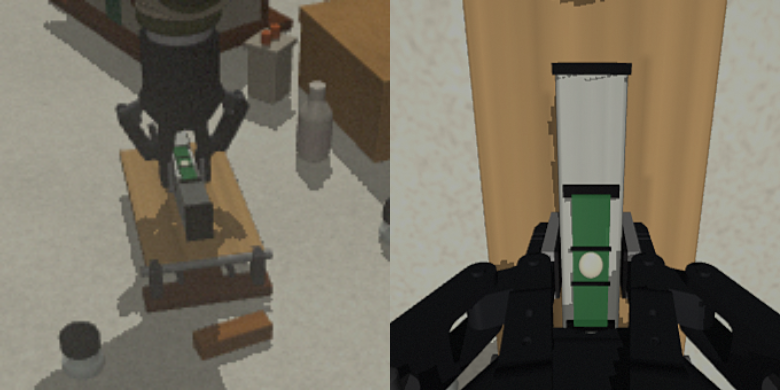

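Emit:
jog_arm:
  series: "0 0 0 0 0 0 -0.1;0 0 0 0 0 0 0.2;0 0 0 0 0 0 0.2;0 0 0 0 0 0 0.2;0 0 -0.05 0 0 0 0.2;0 0 -0.15 0 0 0 0.2;0 0 -0.25 0 0 0 0.5;0 0 -0.25 0 0 0 0.5;0 0 -0.25 0 0 0 0.5"

```text
time_s: 16.92
eef_pos: [529.6, 67.4, 139.6]
ee_rot: [-0.0, 0.764, 0.645, -0.0]
force: [-1.6, -0.5, -0.8]
grip_width: 0.748
grip_force: 0.0
```

```bash
cat >> h.py <<'E'
def bubble(c,ctr,yaw,half=12,z=92,name=None):
    "rectified 10 px/mm patch of the vial (x along level); returns patch"
    a=np.radians(yaw);u=np.array([np.cos(a),np.sin(a),0]);v=np.array([-np.sin(a),np.cos(a),0])
    L=45;o=np.array([ctr[0],ctr[1],z])
    W=[o-L*u+half*v,o+L*u+half*v,o+L*u-half*v,o-L*u-half*v]
    src=np.float32([proj(c,w)[::-1] for w in W]);dst=np.float32([[0,0],[20*L/2,0],[20*L/2,20*half/2],[0,20*half/2]])
    p=cv2.warpPerspective(c['img'],cv2.getPerspectiveTransform(src,dst),(int(10*L),int(10*half)))  # 5 px/mm
    if name: save(name,p)
    return p
E
python3 - <<'E'
from h import *
c=capture('wrist');a,q,W=deckquad(c);print(a,q.tolist(),W.round(1).tolist())
for n in ('wrist','side'):
    c=capture(n);
    for m in regions_of('level',c)[:3]:
        p=at(c,m['point'],70)
        if np.hypot(*(p[:2]-[530,67]))<60: print(n,m['confidence'],boxfit(c,m['region'],(160,26,40),[530,67,80.3],z0=48.5));break
    for l,z in [('wheel_grip',80)]: print(l,[(m['confidence'],np.round(m['point'],1),at(c,m['point'],z).round(1)) for m in mark_of(l,c)[:2]])
    if n=='wrist': p=bubble(c,[530.2,67.4],80.3); b=c['img']
save('w8.png',np.vstack([cv2.resize(p,(640,171)),b]))
E
```

```text
21198 [[398, 71], [380, 297], [271, 296], [257, 71]] [[609.3, 167.8], [571.0, -52.4], [454.4, -31.3], [493.8, 187.5]]
wrist 0.66 (array([530.91,  66.72,  80.35]), np.float64(0.056))
wheel_grip []
side 0.8 (array([529.54,  71.92,  80.22]), np.float64(0.087))
wheel_grip [(0.47, array([101.6, 304.5]), array([571.1, 227.3,  80. ]))]Traceback (most recent call last):
  File "<stdin>", line 10, in <module>
    return _nx.concatenate(arrs, 0, dtype=dtype, casting=casting)
           ~~~~~~~~~~~~~~~^^^^^^^^^^^^^^^^^^^^^^^^^^^^^^^^^^^^^^^
ValueError: all the input arrays must have same number of dimensions, but the array at index 0 has 2 dimension(s) and the array at index 1 has 3 dimension(s)
```

```bash
cat >> h.py <<'E'
def bubmeas(ctr,yaw=80.3,z=92,cam='wrist',name=None):
    c=capture(cam);p=bubble(c,ctr,yaw,12,z,name).astype(float)
    green=(p[...,1]-(p[...,0]+p[...,2])/2); X=(np.arange(p.shape[1])+.5)/5-45
    g=p[25:95];                       # |v|<7mm
    isg=(green>25); cols=isg.sum(0)
    mid=p[40:80].mean((0,2)); pale=(p[...,0]>130)&(p[...,1]>130)
    rows=np.arange(120); m=np.abs(rows-60)<32
    pc=(pale&m[:,None]); pc[:,np.abs(X)>27]=0
    dark=(p.max(2)<70)&m[:,None]
    return X,cols,pc.sum(0),dark.sum(0),p,c
E
python3 - <<'E'
from h import *
X,g,b,d,p,c=bubmeas([530.5,67],name='bub1.png')
for i in range(0,450,5): print(f"{X[i]:.0f}:{g[i]},{b[i]},{d[i]}",end=' ')
save('w8.png',np.vstack([cv2.resize(p.astype(np.uint8),(640,171)),c['img']]))
mv([555.5,215,150],0)
E
```

```text
-45:0,0,0 -44:0,0,0 -43:0,0,0 -42:0,0,0 -41:0,0,0 -40:0,0,0 -39:0,0,0 -38:0,0,0 -37:0,0,0 -36:0,0,0 -35:0,0,0 -34:0,0,0 -33:0,0,63 -32:0,0,63 -31:0,0,63 -30:71,0,56 -29:73,0,0 -28:73,0,0 -27:71,0,0 -26:71,0,0 -25:71,0,0 -24:71,0,0 -23:71,0,0 -22:71,0,0 -21:71,0,0 -20:72,0,0 -19:71,0,0 -18:73,0,0 -17:73,0,0 -16:73,0,0 -15:73,0,0 -14:73,0,0 -13:73,0,0 -12:72,0,0 -11:73,0,0 -10:61,0,0 -9:44,20,0 -8:0,19,32 -7:0,22,30 -6:0,38,15 -5:21,45,0 -4:21,46,0 -3:22,46,0 -2:25,44,0 -1:27,41,0 0:31,36,0 1:39,28,0 2:51,15,0 3:72,0,0 4:71,0,0 5:72,0,0 6:72,0,0 7:71,0,0 8:72,0,0 9:66,0,63 10:0,0,63 11:66,0,29 12:72,0,0 13:73,0,0 14:73,0,0 15:72,0,0 16:73,0,0 17:73,0,0 18:73,0,0 19:73,0,0 20:73,0,0 21:73,0,0 22:73,0,0 23:73,0,0 24:72,0,0 25:73,0,0 26:73,0,0 27:72,0,0 28:72,0,0 29:72,0,0 30:72,0,0 31:72,0,0 32:73,0,0 33:72,0,4 34:0,0,63 35:0,0,63 36:0,0,63 37:0,0,0 38:0,0,0 39:0,0,0 40:0,0,0 41:0,0,0 42:0,0,0 43:0,0,0 44:0,0,0 mv [ 0.3746  0.0007 -0.0248] [-3.000e-04  3.000e-04  8.924e-01] yaw now 80.31 [530.   67.4 140.1]
```

View pics/w8.png

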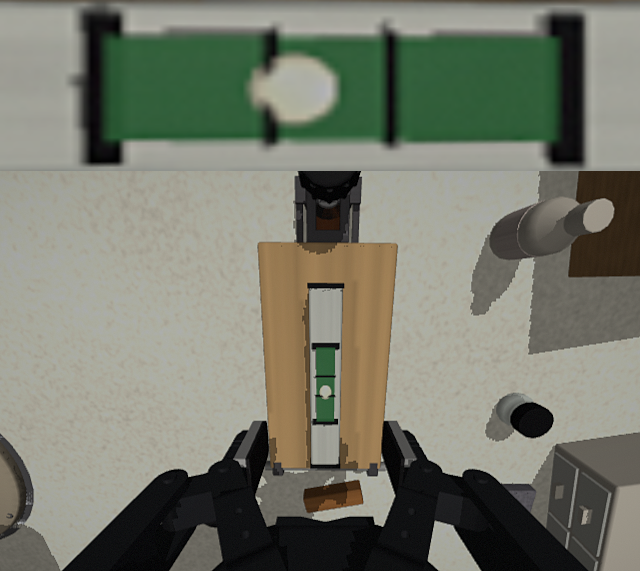

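Emit:
jog_arm:
  series: "0.12 0 0 0 0 0 0.8;0.2 0 0 0 0 0 1;0.2 0 0 0 0 0 1;0.2 0 0 0 0 0 1;0.2 0 0 0 0 0 1"

```text
time_s: 17.95
eef_pos: [543.5, 145.3, 140.4]
ee_rot: [0.0, 0.765, 0.644, -0.0]
force: [0.4, 0.1, -0.1]
grip_width: 1.001
grip_force: 0.0
```

Run:
```python
from h import *
c=capture('wrist')
for l,z in [('wheel_grip',80)]: print(l,[(m['confidence'],np.round(m['point'],1),at(c,m['point'],z).round(1)) for m in mark_of(l,c)[:2]])
for m in regions_of('foot_wheel',c)[:2]:
  ys,xs=np.nonzero(m['region']);print(m['confidence'],len(xs),ys.min(),ys.max(),xs.min(),xs.max(),at(c,m['point'],90).round(1))
X,g,b,d,p,_=bubmeas([530.5,67]);
print('bub',(X*b).sum()/b.sum(),X[b>5][[0,-1]],X[d>25])
save('w9.png',c['img'][0:260,200:460].repeat(2,0).repeat(2,1))
mv([555.5,215,90],80.3)
```

```text
wheel_grip [(0.62, array([111.9, 327. ]), array([559.7, 223.9,  80. ]))]
0.92 3038 77 143 298 358 [558.8 224.5  90. ]
bub -1.6486228218100054 [-7.3  3.5] [-32.1 -31.9 -31.7 -31.5 -31.3 -31.1 -30.9 -30.7 -30.5 -30.3 -30.1 -29.9
 -29.7 -29.5 -29.3 -29.1 -28.9  -7.3  -7.1  -6.9  -6.7  -6.5  -6.3  -6.1
  -5.9  -5.7   9.9  10.1  10.3  10.5  10.7  10.9  11.1  11.3  11.5  11.7
  11.9  12.1  12.3  34.7  34.9  35.1  35.3  35.5  35.7  35.9  36.1  36.3
  36.5  36.7  36.9  37.1  37.3  37.5  37.7  37.9  38.1  38.3  38.5  38.7
  38.9  39.1  39.3]
mv [0.1758 0.     0.1262] [ 0.0001  0.     -0.0003] yaw now 80.27 [543.6 145.7 140.5]
```

View pics/w9.png

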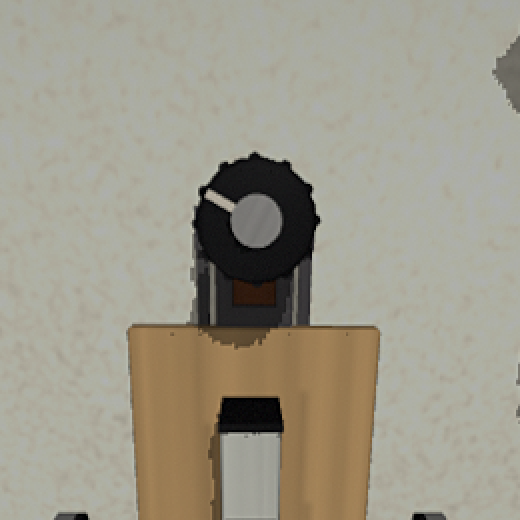

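Run:
```python
from h import *
c=capture('wrist');print(-np.array(c['R']).T@c['t'])
u=np.array([np.cos(np.radians(80.3)),np.sin(np.radians(80.3))])
for n,p,z in [('edge',(163,326),45),('edge',(163,326),50),('wh',(109.5,328),93),('wh',(109.5,328),85),('markg',(111.9,327),78)]:
  w=at(c,p,z);print(n,z,w.round(1),((w[:2]-[530.5,67])@u).round(1))
for x in (200/2+200,315/2+200): print(at(c,(109,x),93).round(1))
```

```text
[557.97556522 225.61217154 301.54341401]
edge 45 [551.5 179.6  45. ] 114.6
edge 50 [551.6 180.5  50. ] 115.5
wh 93 [560.6 225.9  93. ] 161.7
wh 85 [560.7 225.9  85. ] 161.7
markg 78 [559.7 224.3  78. ] 160.0
[540.9 229.6  93. ]
[581.4 222.7  93. ]
```

Run:
```python
from h import *
mv([559.6,224.3,51],80.3)
```

```text
mv [0.2001 0.0064 0.2236] [ 0.      0.     -0.0002] yaw now 80.28 [543.6 145.8 140.4]
```

Emit:
jog_arm:
  series: "0.12 0.0064 0.04 0 0 0 1;0.2 0.0064 0.08 0 0 0 1;0.2 0.0064 0.14 0 0 0 1;0.2 0.0064 0.19 0 0 0 1;0.2 0.0064 0.22 0 0 0 1;0.2 0.0064 0.22 0 0 0 1;0.2 0.0064 0.22 0 0 0 -1;0.2 0.0064 0.22 0 0 0 -1;0.2 0.0064 0.22 0 0 0 -1;0.2 0.0064 0.22 0 0 0 -1;0.2 0.0064 0.22 0 0 0 -1"
  grip_force: 40

```text
time_s: 19.58
eef_pos: [559.5, 224.8, 53.4]
ee_rot: [0.0, 0.764, 0.645, 0.0]
force: [-3.6, -0.1, 6.4]
grip_width: 0.494
grip_force: 39.9
```

Emit:
jog_arm:
  series: "0 0 -0.0016 0 0 -0.087 -1;0 0 -0.0032 0 0 -0.173 -1;0 0 -0.0048 0 0 -0.26 -1;0 0 -0.0064 0 0 -0.346 -1;0 0 -0.008 0 0 -0.433 -1;0 0 -0.0096 0 0 -0.519 -1;0 0 -0.0112 0 0 -0.606 -1;0 0 -0.0128 0 0 -0.691 -1;0 0 -0.0128 0 0 -0.691 -1"

```text
time_s: 20.7
eef_pos: [559.7, 224.1, 58.4]
ee_rot: [0.0, 0.321, 0.947, -0.0]
force: [-0.7, -4.6, 5.8]
grip_width: 0.499
grip_force: 41.6
```

Emit:
jog_arm:
  series: "0 0 -0.0016 0 0 -0.087 -1;0 0 -0.0032 0 0 -0.173 -1;0 0 -0.0048 0 0 -0.26 -1;0 0 -0.0064 0 0 -0.346 -1;0 0 -0.008 0 0 -0.433 -1;0 0 -0.0096 0 0 -0.519 -1;0 0 -0.0112 0 0 -0.606 -1;0 0 -0.0128 0 0 -0.691 -1;0 0 -0.0128 0 0 -0.691 -1"

```text
time_s: 21.82
eef_pos: [559.7, 223.8, 63.3]
ee_rot: [-0.0, -0.214, 0.977, -0.001]
force: [-1.6, -5.9, 5.3]
grip_width: 0.499
grip_force: 41.2
```

Run:
```python
from h import *
s=sense();print(s['joints'],s['force'],s['wrist_torque']);mv(s['eef_pos'],80.3)
```

```text
[ 1.86808398e-01  6.26219644e-01  1.42586753e+00 -1.41995360e-03
  1.08954049e+00 -1.81390181e+00] [-1.62847607 -5.86291267  5.2851543 ] [-0.83372443  0.47537001  0.07134455]
mv [0. 0. 0.] [-7.0000e-04  7.0000e-04  1.3819e+00] yaw now -155.33 [559.7 223.8  63.3]
```

Emit:
jog_arm:
  series: "0 0 0 0 0 0 0.1;0 0 0 0 0 0 0.4;0 0 0 0 0 0 0.4;0 0 -0.05 0 0 0 0.4;0 0 -0.12 0 0 0 0.4;0 0 -0.2 0 0 0 -1;0 0 -0.24 0 0 0 -1;0 0 -0.24 0 0 0 -1"

```text
time_s: 22.82
eef_pos: [559.8, 224.8, 159.1]
ee_rot: [0.001, -0.214, 0.977, -0.0]
force: [-0.1, 0.0, -0.1]
grip_width: 0.062
grip_force: 0.0
```

Run:
```python
from h import *
mv([540.2,124.2,105],235);print(sense()['force'])
```

```text
mv [ 0.1497 -0.2079  0.135 ] [-0.0004  0.0008 -0.3368] yaw now -155.31 [559.8 224.8 159.1]
[-0.06910025  0.04397886 -0.10460065]
```

Emit:
jog_arm:
  series: "0.07 -0.1 0.03 0 0 -0.11 -1;0.15 -0.208 0.08 0 0 -0.23 -1;0.15 -0.208 0.12 0 0 -0.337 -1;0.15 -0.208 0.135 0 0 -0.337 -1;0.15 -0.208 0.135 0 0 -0.337 -1;0.15 -0.208 0.135 0 0 -0.337 -1"

```text
time_s: 23.58
eef_pos: [540.0, 124.5, 104.9]
ee_rot: [0.0, -0.461, 0.887, -0.0]
force: [1.0, -0.1, -0.9]
grip_width: -0.001
grip_force: 0.0
```

```bash
cat >> h.py <<'E'
def bub(ctr=(530.5,67.),yaw=80.3,z=93):
    X,g,b,d,p,c=bubmeas(ctr,yaw,z)
    lo=[x for x in X[d>25]]
    r=np.array(lo);grp=np.split(r,np.where(np.diff(r)>1)[0]+1) if len(r) else []
    cs=[round(float(k.mean()),1) for k in grp]
    gr=((p[...,0]>110)&(p[...,1]>110)).astype(np.uint8);gr[:22]=0;gr[98:]=0;gr[:,np.abs(X)>26]=0
    n,l,st,ce=cv2.connectedComponentsWithStats(gr);i=1+st[1:,4].argmax() if n>1 else 0
    print('dark',cs,'bubble x',X[0]+st[i,0]/5,'w',st[i,2]/5,'h',st[i,3]/5,'centre',X[0]+(st[i,0]+st[i,2]/2)/5,'centroid',X[0]+ce[i,0]/5)
    return p,c
E
python3 - <<'E'
from h import *
p,c=bub();save('b10.png',p.astype(np.uint8));save('w10.png',c['img'])
print(sense()['eef_pos'],-np.array(c['R']).T@c['t'])
E
```

```text
dark [-34.8, -9.9, 7.3, 32.4] bubble x -3.299999999999997 w 9.6 h 8.2 centre 1.5 centroid 1.536898061288305
[540.02401581 124.44765035 105.01980194] [493.65992885  57.13248569 265.98109039]
```

Emit:
jog_arm:
  series: "0 0 0.03 0 0 0 -1;0 0 0.06 0 0 0 -1;0 0 0.07 0 0 0 -1;0 0 0.075 0 0 0 -1;0 0 0.08 0 0 0 -1"

```text
time_s: 24.25
eef_pos: [540.0, 124.0, 72.8]
ee_rot: [0.0, -0.462, 0.887, -0.0]
force: [-0.1, 0.8, 2.0]
grip_width: 0.002
grip_force: 1.1
```

Emit:
jog_arm:
  series: "0 0 0.003 0 0 0 -1;0 0 0.006 0 0 0 -1"

```text
time_s: 24.5
eef_pos: [540.1, 124.2, 70.6]
ee_rot: [0.001, -0.462, 0.887, -0.0]
force: [0.3, 2.9, 3.4]
grip_width: 0.003
grip_force: 1.5
```

Emit:
jog_arm:
  series: "0 0 0.003 0 0 0 -1;0 0 0.006 0 0 0 -1"

```text
time_s: 24.75
eef_pos: [540.3, 124.2, 68.9]
ee_rot: [0.001, -0.462, 0.887, -0.0]
force: [-3.4, 2.2, 15.8]
grip_width: -0.001
grip_force: 7.8
```

Emit:
jog_arm:
  series: "0 0 0.002 0 0 0 -1;0 0 0.002 0 0 0 -1;0 0 0.002 0 0 0 -1;0 0 0.002 0 0 0 -1;0 0 0.002 0 0 0 -1;0 0 0.002 0 0 0 -1;0 0 0.002 0 0 0 -1;0 0 0.002 0 0 0 -1;0 0 0.002 0 0 0 -1;0 0 0.002 0 0 0 -1;0 0 0.002 0 0 0 -1;0 0 0.002 0 0 0 -1;0 0 0.002 0 0 0 -1;0 0 0.002 0 0 0 -1"

```text
time_s: 26.5
eef_pos: [540.4, 124.3, 68.9]
ee_rot: [0.001, -0.462, 0.887, -0.0]
force: [-4.0, 2.0, 16.9]
grip_width: 0.002
grip_force: 8.4
```

Run:
```python
from h import *
f=[]
for i in range(3):
  p,c=bub(z=91);f.append(sense()['force'].round(1) if hasattr(sense()['force'],'round') else sense()['force'])
print(f);save('b11.png',p.astype(np.uint8));save('w11.png',c['img'])
```

```text
dark [-33.8, -8.7, 8.3, 33.1] bubble x -7.699999999999996 w 10.4 h 9.0 centre -2.5 centroid -2.768646864686467
dark [-33.8, -8.7, 8.3, 33.1] bubble x -7.699999999999996 w 10.4 h 9.0 centre -2.5 centroid -2.751726027397261
dark [-33.8, -8.7, 8.3, 33.1] bubble x -7.699999999999996 w 10.4 h 9.0 centre -2.5 centroid -2.78442487616951
[array([-4.8,  2.4, 17.6]), array([-4.6,  2.1, 17.2]), array([-4. ,  2.7, 16.8])]
```

Emit:
jog_arm:
  series: "0 0 -0.02 0 0 0 -1;0 0 -0.08 0 0 0 -1;0 0 -0.18 0 0 0 -1;0 0 -0.2 0 0 0 -1;0 0 -0.2 0 0 0 -1"

```text
time_s: 27.28
eef_pos: [539.6, 123.9, 146.7]
ee_rot: [-0.0, -0.462, 0.887, 0.0]
force: [-0.0, 0.1, -0.2]
grip_width: -0.0
grip_force: 0.0
```

Run:
```python
from h import *
mv([559.7,224.2,63],150)
```

```text
mv [-0.2344  0.1026  0.2091] [-1.000e-04 -3.000e-04  9.446e-01] yaw now -124.98 [539.6 123.9 146.7]
```

Emit:
jog_arm:
  series: "-0.1 0.045 0 0 0 0.11 0.5;-0.234 0.1026 0 0 0 0.22 0.5;-0.234 0.1026 0 0 0 0.33 0.5;-0.234 0.1026 0 0 0 0.44 0.5;-0.234 0.1026 0 0 0 0.55 0.5;-0.234 0.1026 0 0 0 0.66 0.5;-0.234 0.1026 0 0 0 0.77 0.5;-0.234 0.1026 0 0 0 0.88 0.5;-0.234 0.1026 0.05 0 0 0.9446 0.5;-0.234 0.1026 0.12 0 0 0.9446 0.5;-0.234 0.1026 0.17 0 0 0.9446 0.5;-0.234 0.1026 0.209 0 0 0.9446 0.5;-0.234 0.1026 0.209 0 0 0.9446 0.5;-0.234 0.1026 0.209 0 0 0.9446 -1;-0.234 0.1026 0.209 0 0 0.9446 -1;-0.234 0.1026 0.209 0 0 0.9446 -1;-0.234 0.1026 0.209 0 0 0.9446 -1;-0.234 0.1026 0.209 0 0 0.9446 -1"

```text
time_s: 29.52
eef_pos: [559.6, 223.3, 64.5]
ee_rot: [0.0, 0.259, 0.966, -0.001]
force: [-5.3, -4.9, 5.6]
grip_width: 0.5
grip_force: 40.1
```

Emit:
jog_arm:
  series: "0 0 -0.0016 0 0 -0.088 -1;0 0 -0.0032 0 0 -0.175 -1;0 0 -0.0048 0 0 -0.263 -1;0 0 -0.0064 0 0 -0.35 -1;0 0 -0.0064 0 0 -0.35 -1;0 0 -0.0064 0 0 -0.35 -1;0 0 -0.0064 0 0 -0.35 0.1;0 0 -0.0064 0 0 -0.35 0.45;0 0 -0.0064 0 0 -0.35 0.45;0 0 -0.04 0 0 -0.35 0.45;0 0 -0.12 0 0 -0.35 0.45;0 0 -0.2 0 0 -0.35 -1;0 0 -0.24 0 0 -0.35 -1;0 0 -0.24 0 0 -0.35 -1"

```text
time_s: 31.28
eef_pos: [560.1, 224.3, 160.3]
ee_rot: [0.001, -0.013, 1.0, 0.0]
force: [-0.6, 0.6, -0.8]
grip_width: 0.088
grip_force: 0.0
```

Run:
```python
from h import *
mv([540.2,124.2,105],235)
```

```text
mv [ 0.0567 -0.2489  0.1381] [-4.000e-04  1.200e-03 -5.943e-01] yaw now -178.49 [560.1 224.3 160.3]
```

Emit:
jog_arm:
  series: "0.03 -0.12 0.03 0 0 -0.11 -1;0.0567 -0.249 0.06 0 0 -0.22 -1;0.0567 -0.249 0.1 0 0 -0.33 -1;0.0567 -0.249 0.12 0 0 -0.44 -1;0.0567 -0.249 0.138 0 0 -0.55 -1;0.0567 -0.249 0.138 0 0 -0.594 -1;0.0567 -0.249 0.138 0 0 -0.594 -1;0.0567 -0.249 0.17 0 0 -0.594 -1;0.0567 -0.249 0.2 0 0 -0.594 -1;0.0567 -0.249 0.21 0 0 -0.594 -1;0.0567 -0.249 0.214 0 0 -0.594 -1;0.0567 -0.249 0.218 0 0 -0.594 -1;0.0567 -0.249 0.218 0 0 -0.594 -1"

```text
time_s: 32.9
eef_pos: [540.0, 124.2, 72.5]
ee_rot: [0.0, -0.461, 0.887, -0.0]
force: [-1.0, 0.6, 3.5]
grip_width: -0.003
grip_force: 1.2
```

Emit:
jog_arm:
  series: "0 0 0.003 0 0 0 -1;0 0 0.006 0 0 0 -1;0 0 0.006 0 0 0 -1"

```text
time_s: 33.28
eef_pos: [540.2, 124.3, 70.8]
ee_rot: [0.001, -0.462, 0.887, -0.0]
force: [-2.5, 2.8, 10.8]
grip_width: 0.0
grip_force: 4.7
```

Emit:
jog_arm:
  series: "0 0 0 0 0 0 -1;0 0 0 0 0 0 -1;0 0 0 0 0 0 -1;0 0 0 0 0 0 -1;0 0 0 0 0 0 -1;0 0 0 0 0 0 -1;0 0 0 0 0 0 -1;0 0 0 0 0 0 -1;0 0 0 0 0 0 -1;0 0 0 0 0 0 -1;0 0 0 0 0 0 -1;0 0 0 0 0 0 -1"

```text
time_s: 34.78
eef_pos: [540.2, 124.3, 70.8]
ee_rot: [0.001, -0.462, 0.887, -0.0]
force: [-2.3, 2.0, 9.0]
grip_width: -0.002
grip_force: 4.8
```

Run:
```python
from h import *
for i in range(3):
  p,c=bub(z=92);print(np.round(sense()['force'],1))
save('b12.png',p.astype(np.uint8))
```

```text
dark [-34.4, -9.3, 7.7, 32.7] bubble x -5.899999999999999 w 10.8 h 9.0 centre -0.5 centroid -0.5820236813778266
[-1.9  1.7  9.3]
dark [-34.4, -9.3, 7.7, 32.7] bubble x -5.899999999999999 w 11.0 h 8.8 centre -0.3999999999999986 centroid -0.5872922252010682
[-3.   2.1  9.7]
dark [-34.4, -9.3, 7.7, 32.7] bubble x -5.899999999999999 w 11.0 h 8.8 centre -0.3999999999999986 centroid -0.5893068242880162
[-3.1  1.4 10. ]
```

```bash
python3 -c "
from rig import finish_job; print(finish_job())"
```

```text
the job is handed in; nothing more can be done
None
```

I handed the job in at about 35 s with the level lying along the middle of the deck, the wheel turned about 2.7 rad counter-clockwise, and the fingertips still pressing at roughly 10 N with the bubble within about 0.3 mm of centre. A first grasp missed, because the fingertips sit about 39 mm further back than the stated tool point, and in measuring that I pressed the level on the bench at up to about 29 N.

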